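# Tip a counted batch of nuts from the scale's scoop into its bin

### The arm

A 6-joint arm with a two-finger parallel gripper is mounted at the origin on a cart in front of the work surface, level with it; the furniture and walls round the work are solid. World frame = base frame: x ahead of the robot, y to its left, z up, the work surface at z = 0. Lengths are in m, angles in degrees, forces in N, time in s.
With the tool pointing down it reaches from about 0.3 to 0.75 m from the base axis. Payload 8.5 kg.
Tool frame: the origin (TCP) lies between the finger pads, 19 mm behind the fingertips; this is the grasp point; z points along the fingers, y is the line along which they close (so a half turn about z gives the same grasp; the last joint's range is limited). The gripper opens to 85 mm and grips with 20 to 120 N. Pads are 22 mm wide; open, the fingers measure 114 mm over their backs; the gripper's body (76 mm by 85 mm) begins 54 mm behind the grasp point. The pads swing forward as they close: fully open they stand 13 mm farther back than shut.
Start: joints at [-79.773, 21.807, 74.336, -0, 83.858, -12.336], TCP at [0.211, -0.508, 0.25] pointing down, gripper open.
Joint ranges: [-178.18, 178.18], [-50.72, 133.34], [12.68, 142.11], [-81.47, 261.47], [9.98, 163.14], [-165.26, 165.26]. Speed limits (degrees/s): [136.94, 136.94, 180, 180, 180, 180].

### API

Orientations are given as a 3x3 rotation matrix whose columns are the frame's x, y, z axes.
In Python, from rig import env, imaging, job, models gives the robot as it stands. The module is installed in compiled form; this text tells all that it offers.
- The arm moves only by the tool jog_arm, never from a script. Its argument "plan" is text: rows parted by semicolons, each of 7 numbers parted by spaces: the turn, a rotation vector about the tool's x, y, z in degrees, then the shift along the tool's x, y, z in cm, then the closure in counts, from 0 (fully open) to 255 (shut). In form: rx ry rz x y z claw; .... A call has 1 to 10 rows; each row shifts and turns the commanded pose from where the row before left it, along the tool's axes as they then stand; what a row does not reach is not made up. A row lasts 1/12 s, in which the tool goes at most 41.7 mm and 7.16 degrees, less where a joint would pass 70% of its speed; a pose out of reach is approached as far as the arm can. A call with a gripper value outside its range is refused whole. The fingers move at their own pace and stop on an object; "grip_force" is the grip in N (left out, the last holds). Time passes only in rows, so rows that do not move let the fingers close. It gives the time, the measured TCP pose, the force, the opening and the grip force at its end, in the units of the state.
- env.observe(): the state, without advancing time (a new reading comes with each control period).
- imaging.get_image(name): name is "scene" or "top"; returns a dict with "pixels" (420x560x3 uint8, red, green, blue), "depth" (420x560 float32, m along the optical axis (not along the pixel's ray), 0 where there is no reading), "fov_y" (degrees; the focal length in pixels is half the picture's height over the tangent of half this angle, whatever the lens; pixels are square), "cx", "cy" (the principal point, pixels), "world_from_camera" (4x4, takes a point from camera to world coordinates). Camera axes: x right, y down, z forward; pixel columns grow to the right and rows downward; lengths in m; the calibration is good to about 2 mm. A picture is of the moment at which its call begins.
- job.close_job(): hands the job in; it is judged then, once.
Trained networks look in the newest picture that a camera, given by its name, has taken for a name from the list of things; names that differ only in an ending like _2 or _b are one class to them, and where a whole thing is asked for, a point or a joint stands for the part that bears it (a point fixed in the world has none). Each returns a list of dicts, best first, with "confidence" (0 to 1); they miss things now and then, are a little off and sometimes report something else, mostly with a low value. They report only what shows in the picture. A call takes as long as a camera call. They do not tell look-alikes from the thing itself.
- models.outline_of(camera, query): "region" (420x560 bool, what is visible of it) and "bbox" ([centre column, centre row, width, height] in pixels, round what is visible of it).
- models.tip_of(camera, query): "at" ([column, row] in pixels: a listed point, or the origin of a listed thing).
The state is a dict: "time_s": time; "q": joint angles; "qvel": joint speeds; "joint_efforts": joint torques, N m; "position": TCP position; "tool_rot": TCP orientation; "ft_force": force on the tool from outside, world axes, zero at the start; "wrist_torque": the same for the moment, N m; "grip_width": finger opening in m; "gripper_force": force on a finger pad.
Only numpy, scipy, OpenCV 4.12 (cv2) and the standard library are available. Lean on these libraries where they do the work, as an engineer would, in place of code of your own. Each camera call takes 0.05 s, during which the arm holds its last target. There are 200 camera calls.

### The job

Empty the counting scale: the batch of five big steel nuts goes into the blue bin, four from the scoop and the fifth, left lying on the bench, in with them. Lift the scoop off the scale, carry it level, tip it to about 60 degrees with its lip low over the bin until its nuts have slid in, bring it level again and set it back flat on the scale's pan as it was. Spill none, and do not knock the bin, the oil can, the white bottle or the tape measure about.

Things in the scene. Friction and masses are not known exactly. Their poses are not given: they have to be found in the camera images.
- scoop: loose aluminium scoop, 0.21 to 0.39 kg empty: open pan, floor 3 mm thick, 138 mm long. Origin: middle of the floor's underside; x to the lip, z up. Floor from x = -68 mm (rear wall, 42 mm high) to +70 mm (open lip). 94 mm wide up to x = +12, narrowing to 86 at the lip; side walls 3 mm thick, 42 mm high at the rear, 36 at x = 12, 14 at the lip. Nuts slide down its floor beyond 25 to 40 deg of tilt
- scoop_grip (a point): middle of the scoop's black handle grip, at x = -105, y = 0, z = 79 mm of the scoop (axes as the scoop's). The handle rises from the rear wall's middle (x = -70, z = 30 mm), leaning back 35 deg from vertical towards -x. Grip: flat bar 13 mm thick, 27 mm wide along y, from 34 mm below to 34 mm above this point; take it across its 13 mm, the tool pointing down along the handle
- scoop_lip (a point): middle of the scoop's pouring lip, on the floor's upper face, at x = 70, y = 0, z = 3 mm of the scoop; axes as the scoop's
- scale: white bench counting scale, fixed; origin at bench height under the centre of its weighing pan, display front at -x. Housing x = -120 to +85 mm, y = +-65 mm, 48 mm high, sloping front. The fixed steel pan on top, 150 x 110 mm, has its face at 58 mm and edges up to 63 mm on both sides (inside y = +-52.5 mm) and far end (inside x = 72.5 mm). The scoop stands in it, x along x, handle over the display
- scale_pan (a point): centre of the weighing pan's upper face, 58 mm above the bench; the scoop's origin starts within 5 mm of it; axes as the scale's
- bin: loose blue plastic stacking bin, 0.35 kg, open on top, empty at the start: 164 mm along x, 136 mm along y, walls and floor 3.5 mm; origin at the centre of its underside, z up. Back (+x) and side walls 85 mm high; the front wall (-x), with a paper label, 45 mm; the side walls slope from 45 mm there to 85 mm at x = -30 mm
- nut_1: plain steel M20 nut, hexagon 31 mm across flats and 36 mm over corners, 16 mm thick, 60 g; origin at the centre of its underside (as it lies at the start), z its axis, x across a pair of flats. One of the four that lie flat on the scoop's floor, in two rows of two behind its middle
- nut_2: plain steel M20 nut, hexagon 31 mm across flats and 36 mm over corners, 16 mm thick, 60 g; origin at the centre of its underside (as it lies at the start), z its axis, x across a pair of flats. One of the four that lie flat on the scoop's floor, in two rows of two behind its middle
- nut_3: plain steel M20 nut, hexagon 31 mm across flats and 36 mm over corners, 16 mm thick, 60 g; origin at the centre of its underside (as it lies at the start), z its axis, x across a pair of flats. One of the four that lie flat on the scoop's floor, in two rows of two behind its middle
- nut_4: plain steel M20 nut, hexagon 31 mm across flats and 36 mm over corners, 16 mm thick, 60 g; origin at the centre of its underside (as it lies at the start), z its axis, x across a pair of flats. One of the four that lie flat on the scoop's floor, in two rows of two behind its middle
- nut_5: plain steel M20 nut, hexagon 31 mm across flats and 36 mm over corners, 16 mm thick, 60 g; origin at the centre of its underside (as it lies at the start), z its axis, x across a pair of flats. The stray one, lying flat on the bench in front of the scale and bin
- oil_can: bystander, loose: dark green oil can with a bent spout, about 87 x 71 mm, 167 mm tall, standing behind, between scale and bin; origin at the centre of its underside
- thread_lock: bystander, loose: white bottle with a pointed red cap, 47 mm diameter, 134 mm tall, standing in front, between scale and bin; origin at the centre of its underside
- tape_measure: bystander, loose: yellow tape measure, 33 x 75 mm, 63 mm tall, standing near the bench's front edge; origin at the centre of its underside
Not all that is in view belongs to the job. Leave any green or yellow look-alike of the nut_5 alone.

How it is judged (in metres and radians):
On the way, in this order (a step that is already met when the one before it is completed fails the run):
1. the scoop is lifted off the scale, level within 15 deg, with its four nuts in it (z of scoop in the frame of scale above 0.1 m and angle between scoop's own z axis and vertical below 0.26 rad and distance between each of nut_1, nut_2, nut_3, nut_4 and scoop below 0.1 m), for 0.2 s.
2. the scoop is held tipped by 50 to 75 deg with its lip over the bin, at most 75 mm above its rim (angle between scoop's own z axis and vertical between 0.87 and 1.31 rad and x of scoop_lip in the frame of bin between -0.085 and 0.085 m and y of scoop_lip in the frame of bin between -0.07 and 0.07 m and z of scoop_lip in the frame of bin between 0 and 0.16 m), for 0.4 s.
3. its four nuts are in the bin and the scoop is level again, within 10 deg, before it is set down (angle between scoop's own z axis and vertical below 0.175 rad and z of scoop in the frame of scale above 0.07 m and x of nut_1 in the frame of bin between -0.082 and 0.082 m and y of nut_1 in the frame of bin between -0.068 and 0.068 m and z of nut_1 in the frame of bin between -0.01 and 0.075 m and x of nut_2 in the frame of bin between -0.082 and 0.082 m and y of nut_2 in the frame of bin between -0.068 and 0.068 m and z of nut_2 in the frame of bin between -0.01 and 0.075 m and x of nut_3 in the frame of bin between -0.082 and 0.082 m and y of nut_3 in the frame of bin between -0.068 and 0.068 m and z of nut_3 in the frame of bin between -0.01 and 0.075 m and x of nut_4 in the frame of bin between -0.082 and 0.082 m and y of nut_4 in the frame of bin between -0.068 and 0.068 m and z of nut_4 in the frame of bin between -0.01 and 0.075 m), for 0.2 s.
At the end, for the whole second after the job is handed in: all five nuts lie still inside the upright blue bin, below its rim; the scoop stands released and at rest flat on the scale's pan (within 3.5 mm, level within 3 deg), its middle within 14 mm of the pan's centre, its lip to the far end as at the start (x of nut_1 in the frame of bin between -0.082 and 0.082 m and y of nut_1 in the frame of bin between -0.068 and 0.068 m and z of nut_1 in the frame of bin between -0.01 and 0.075 m and x of nut_2 in the frame of bin between -0.082 and 0.082 m and y of nut_2 in the frame of bin between -0.068 and 0.068 m and z of nut_2 in the frame of bin between -0.01 and 0.075 m and x of nut_3 in the frame of bin between -0.082 and 0.082 m and y of nut_3 in the frame of bin between -0.068 and 0.068 m and z of nut_3 in the frame of bin between -0.01 and 0.075 m and x of nut_4 in the frame of bin between -0.082 and 0.082 m and y of nut_4 in the frame of bin between -0.068 and 0.068 m and z of nut_4 in the frame of bin between -0.01 and 0.075 m and x of nut_5 in the frame of bin between -0.082 and 0.082 m and y of nut_5 in the frame of bin between -0.068 and 0.068 m and z of nut_5 in the frame of bin between -0.01 and 0.075 m and linear speed of each of nut_1, nut_2, nut_3, nut_4, nut_5 below 0.03 m/s and horizontal distance between scoop and scale_pan below 0.014 m and angle between scoop's own z axis and vertical below 0.05 rad and z of scoop in the frame of scale between 0.053 and 0.0615 m and x of scoop_lip in the frame of scale above 0.04 m and linear speed of scoop below 0.02 m/s and angle between bin's own z axis and vertical below 0.06 rad); the robot touches nothing.
It fails at once if the scoop is turned right over (more than 85 deg) (angle between scoop's own z axis and vertical above 1.484 rad).
It fails at once if the scoop is tilted more than 25 deg while its lip is more than 150 mm from the bin's middle (angle between scoop's own z axis and vertical above 0.44 rad and horizontal distance between scoop_lip and bin above 0.15 m).
It fails at once if the bin is pushed more than 40 mm or tipped more than 20 deg (distance of bin from where it was at the start of the episode above 0.04 m or angle between bin's own z axis and vertical above 0.35 rad).
It fails at once if the oil can, the white bottle or the tape measure is pushed more than 30 mm or tipped more than 20 deg (distance of any of oil_can, thread_lock, tape_measure from where it was at the start of the episode above 0.03 m or angle between any of oil_can, thread_lock, tape_measure's own z axis and vertical above 0.35 rad).
It also fails if it takes over 69 s, if anything falls off the work surface, if the arm or the gripper's body presses on something with over 40 N, if the wrist force passes 120 N, or if a joint passes its speed limit or range.

## Working session

There is one attempt and no reset: what is moved stays moved. The work goes in short steps, Python scripts to look and compute and a tool call to move; the robot and the scene stay as the last step left them, time stands still between calls to the robot, and variables do not carry over. Pictures are saved under pics/ and viewed, at most 10 in all, crops included, and the job is handed in when it is done.

Besides the shell and the picture viewer there is one more tool, called after "Call:" as name(argument=value, ...), one argument or row to a line, values as JSON. jog_arm: Moves the arm, as the interface text tells. Its arguments: {"type":"object","properties":{"plan":{"type":"string"},"grip_force":{"type":"number"}},"required":["plan"]}

```bash
mkdir -p pics; cat > h.py <<'E'
import numpy as np, cv2
from rig import env, imaging, job, models
def cam(n):
    d=imaging.get_image(n); h=d["pixels"].shape[0]
    d["f"]=h/2/np.tan(np.radians(d["fov_y"])/2); return d
def save(d,p,box=None,s=1):
    im=d["pixels"][:,:,::-1]
    if box: im=im[box[1]:box[3],box[0]:box[2]]
    cv2.imwrite(p,cv2.resize(im,None,fx=s,fy=s,interpolation=cv2.INTER_CUBIC))
def pts(d,mask=None):
    z=d["depth"]; v,u=np.nonzero((z>0)&(mask if mask is not None else True)); z=z[v,u]
    P=np.stack([(u-d["cx"])/d["f"]*z,(v-d["cy"])/d["f"]*z,z],1); T=d["world_from_camera"]
    return P@T[:3,:3].T+T[:3,3]
def onz(d,uv,h):
    T=d["world_from_camera"]; r=T[:3,:3]@np.array([(uv[0]-d["cx"])/d["f"],(uv[1]-d["cy"])/d["f"],1])
    return T[:3,3]+r*(h-T[2,3])/r[2]
E
python3 - <<'E'
from h import *
np.set_printoptions(precision=4,suppress=True)
D={}
for n in("scene","top"):
    d=D[n]=cam(n); save(d,f"pics/{n}.png",None,1.4); print(n,d["world_from_camera"][:3,3],d["f"])
    for q in("scoop","scale","bin","nut_1","oil_can","thread_lock","tape_measure"):
        for o in models.outline_of(n,q)[:7]:
            P=pts(d,o["region"]); print(q,round(o["confidence"],2),np.round(o["bbox"]),np.percentile(P,[2,50,98],axis=0).round(3).tolist() if len(P) else 0)
    for q in("scoop_grip","scoop_lip","scale_pan","scoop","bin","nut_5","scale"):
        print(q,[(round(o["confidence"],2),np.round(o["at"],1)) for o in models.tip_of(n,q)[:6]])
print(env.observe()["tool_rot"])
E
```

```text
scene [0.0288 0.3535 0.4723] 462.9005368333461
scoop 0.58 [273. 189.   9.   7.] [[0.582, -0.437, 0.059], [0.598, -0.428, 0.07], [0.615, -0.421, 0.082]]
scale 0.97 [266. 205.  16.  31.] [[0.574, -0.434, 0.01], [0.604, -0.412, 0.04], [0.635, -0.397, 0.062]]
bin 0.73 [187. 227. 106.  80.] [[0.561, -0.297, 0.002], [0.643, -0.267, 0.039], [0.745, -0.165, 0.088]]
nut_1 0.69 [239. 284.  21.  14.] [[0.466, -0.177, 0.001], [0.478, -0.159, 0.012], [0.495, -0.148, 0.017]]
oil_can 0.87 [229. 189.  31.  71.] [[0.62, -0.399, 0.008], [0.645, -0.336, 0.069], [0.682, -0.313, 0.158]]
thread_lock 0.34 [265. 204.  17.  32.] [[0.575, -0.438, 0.0], [0.604, -0.412, 0.038], [0.651, -0.397, 0.062]]
tape_measure 0.69 [376. 249.  44.  37.] [[0.279, -0.387, 0.002], [0.309, -0.363, 0.035], [0.345, -0.349, 0.062]]
scoop_grip [(0.72, array([227.7, 221.5]))]
scoop_lip [(0.48, array([284.1, 184.9]))]
scale_pan []
scoop []
bin [(0.81, array([192.3, 247.2])), (0.37, array([282.4, 184.1]))]
nut_5 [(0.81, array([238.1, 288.1]))]
scale []
top [ 0.3062 -0.28    1.0154] 536.4868493789929
scoop 0.86 [371. 214.  66. 105.] [[
[... 1457 characters left out ...]
 0.32 [364. 219. 103. 123.] [[0.412, -0.527, -0.001], [0.472, -0.415, 0.046], [0.624, -0.359, 0.065]]
tape_measure 0.76 [334. 334.  31.  43.] [[0.283, -0.398, -0.001], [0.314, -0.373, 0.055], [0.347, -0.352, 0.063]]
scoop_grip [(0.61, array([360.8, 251.8]))]
scoop_lip [(0.74, array([380.9, 171.9]))]
scale_pan [(0.43, array([374.6, 233.5]))]
scoop [(0.72, array([371. , 206.7]))]
bin [(0.97, array([246.8, 160.7]))]
nut_5 [(0.77, array([187.2, 285.2])), (0.76, array([260.1, 259.7])), (0.72, array([215.3, 245.3])), (0.69, array([375.8, 233.8])), (0.64, array([379.3, 210. ])), (0.59, array([350.9, 223.2]))]
scale []
[[ 0.9235  0.3837 -0.    ]
 [ 0.3837 -0.9235  0.    ]
 [-0.     -0.     -1.    ]]
```

View pics/top.png

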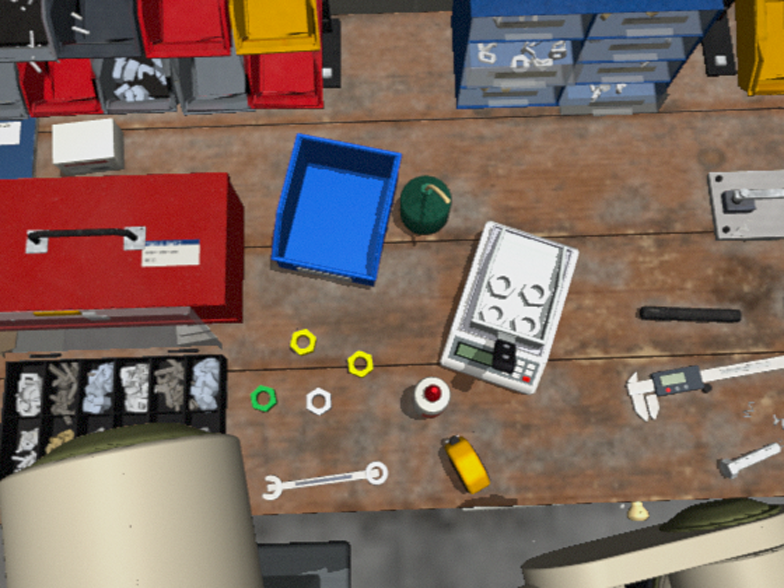

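View pics/scene.png

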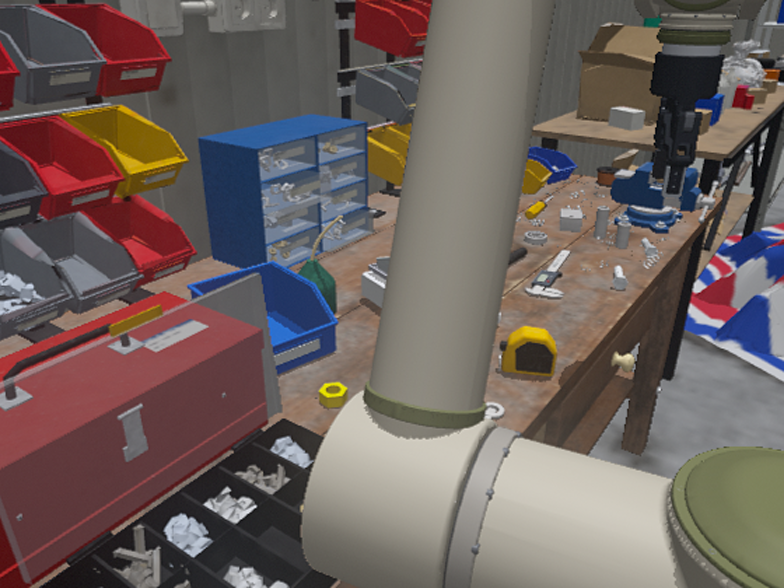

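```bash
python3 - <<'E'
from h import *
d=cam("top"); save(d,"pics/crop.png",(170,220,290,310),6)
P=pts(d)
def sel(lo,hi): return P[np.all((P>lo)&(P<hi),axis=1)]
import cv2
# bin rim
b=sel([.54,-.32,.08],[.78,-.1,.095]); print("binrim",cv2.minAreaRect(b[:,:2].astype(np.float32)))
b=sel([.54,-.32,.025],[.78,-.1,.095]); print("binall",cv2.minAreaRect(b[:,:2].astype(np.float32)))
b=sel([.35,-.56,.02],[.66,-.345,.064]); print("scale",cv2.minAreaRect(b[:,:2].astype(np.float32)))
b=sel([.38,-.5,.115],[.52,-.34,.2]); print("grip",len(b),b.mean(0),b.min(0),b.max(0)); c=b-b.mean(0); print(np.linalg.svd(c,full_matrices=0)[1:])
for q in ("scoop","scoop_lip","scoop_grip"):
  for o in models.tip_of("top",q)[:2]:
    print(q,o["confidence"],onz(d,o["at"],{"scoop":.058,"scoop_lip":.061,"scoop_grip":.137}[q]))
hsv=cv2.cvtColor(d["pixels"],cv2.COLOR_RGB2HSV)
for u,v in((258,260),(228,288),(191,285),(217,245)):
  print(u,v,np.median(hsv[v-8:v+9,u-8:u+9].reshape(-1,3),0),np.mean(d["pixels"][v-8:v+9,u-8:u+9].reshape(-1,3),0))
E
```

```text
binrim ((0.6790180802345276, -0.22192275524139404), (0.14531122148036957, 0.12590791285037994), 76.21856689453125)
binall ((0.652476966381073, -0.23202933371067047), (0.17758768796920776, 0.1726469099521637), 76.21856689453125)
scale ((0.4935953617095947, -0.3967134356498718), (0.20266719162464142, 0.2932273745536804), 69.3679428100586)
grip 361 [ 0.43449111 -0.41429249  0.14848559] [ 0.41330679 -0.43380311  0.11514797] [ 0.46032183 -0.39746523  0.17013706]
(array([0.38752539, 0.1456572 , 0.05060558]), array([[-0.60461244,  0.20237316,  0.7703823 ],
       [ 0.29701989,  0.95470748, -0.01768635],
       [ 0.739069  , -0.21812547,  0.63733688]]))
scoop 0.84 [ 0.53727099 -0.45583073  0.058     ]
scoop_lip 0.78 [ 0.59694053 -0.47756442  0.061     ]
scoop_grip 0.77 [ 0.43763938 -0.42016455  0.137     ]
258 260 [ 29. 255. 174.] [174.21799308 164.18685121  24.85467128]
228 288 [ 15.   9. 165.] [175.93771626 165.59861592 158.24913495]
191 285 [ 47. 126. 139.] [ 81.97231834 132.02076125  72.38408304]
217 245 [ 29. 255. 178.] [177.58131488 168.52595156  34.39792388]
```

The top picture shows four loose nuts, with pixels given in the 560x420 frame. They are yellow at (217,245), yellow at (258,260), green at (191,285) and plain steel at (228,288). Only the steel one fits nut_5. The scale with the scoop is near (370,210) and the bin near (240,152). In the scene view the arm hides the scale. I'll confirm the nut in the enlarged crop.

View pics/crop.png

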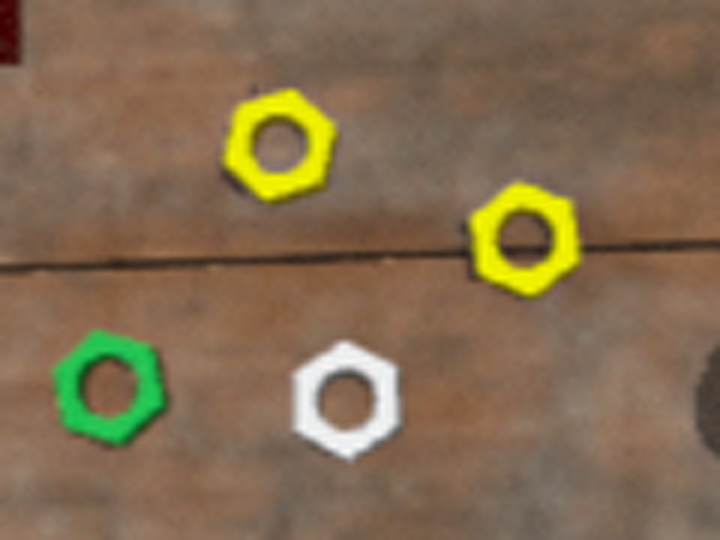

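```bash
cat >> h.py <<'E'
from scipy.spatial.transform import Rotation as R
def delta(tp,tR=None,o=None):
    """total shift in current tool axes (cm) and rotvec (deg) to reach target"""
    o=o or env.observe(); R0=np.array(o["tool_rot"]); p=np.array(o["position"])
    rv=np.degrees(R.from_matrix(R0.T@tR).as_rotvec()) if tR is not None else np.zeros(3)
    return np.round(rv,2),np.round(R0.T@(np.array(tp)-p)*100,2)
def cols(*c): return np.array(c,float).T
def scoopgrasp(yaw,tilt=0):
    S=(R.from_euler("z",yaw,degrees=True)*R.from_euler("y",tilt,degrees=True)).as_matrix()
    z=S@[np.sin(np.radians(35)),0,-np.cos(np.radians(35))]; y=S@[np.cos(np.radians(35)),0,np.sin(np.radians(35))]
    return S,cols(np.cross(y,z),y,z)
E
python3 - <<'E'
from h import *
np.set_printoptions(precision=4,suppress=True)
d=cam("top"); P=pts(d)
def sel(lo,hi): return P[np.all((P>lo)&(P<hi),axis=1)]
n=sel([.37,-.215,.01],[.44,-.15,.022]); c=(n.max(0)+n.min(0))/2; print("nut",len(n),c,n.min(0),n.max(0))
# hex orientation: widths by angle
for a in range(0,180,10):
    w=n[:,:2]@[np.cos(np.radians(a)),np.sin(np.radians(a))]; print(a,round(np.ptp(w)*1000,1),round((w.max()+w.min())*500,1),end=" | ")
print()
b=sel([.54,-.32,.08],[.78,-.1,.095])
for yaw in (-11,-12.5,-14,-15.5):
    u=np.array([np.cos(np.radians(yaw)),np.sin(np.radians(yaw))]); v=np.array([-u[1],u[0]])
    x=b[:,:2]@u; y=b[:,:2]@v; print("bin",yaw,x.min(),x.max(),y.min(),y.max(), "ctr",u*(x.max()-.082)+v*(y.max()+y.min())/2)
fl=sel([.58,-.30,-.004],[.75,-.12,.008]); print("floor",cv2.minAreaRect(fl[:,:2].astype(np.float32)))
models_b=models.tip_of("top","bin")[0]; print(onz(d,models_b["at"],0))
# scale body & pan rim
for yaw in (-19,-20.5):
    u=np.array([np.cos(np.radians(yaw)),np.sin(np.radians(yaw))]); v=np.array([-u[1],u[0]])
    o=models.outline_of("top","scale")[0]; Q=pts(d,o["region"]); Q=Q[(Q[:,2]>.03)&(Q[:,2]<.066)]
    x=Q[:,:2]@u;y=Q[:,:2]@v; xm=np.percentile(x,99.8); ym=np.percentile(y,[.2,99.8]); print("scale",yaw,x.min(),xm,ym,"ctr",u*(xm-.085)+v*ym.mean())
    g=sel([.38,-.5,.115],[.52,-.34,.2]); g=g[g[:,2]>.12]; print("gripY",(g[:,:2]@v).min(),(g[:,:2]@v).max(),"scoop y from grip",(g[:,:2]@v).mean(),(np.array([.5373,-.4558])@v),(np.array([.5969,-.4776])@v))
    t=g[(g[:,2]>.164)]; print("top end x",(t[:,:2]@u).min(),(t[:,:2]@u).max(),"z",g[:,2].max())
o=env.observe(); print(o["time_s"],o["grip_width"])
E
```

```text
nut 169 [ 0.4035 -0.1854  0.0159] [ 0.3868 -0.2012  0.01  ] [ 0.4201 -0.1695  0.0217]
0 33.3 403.5 | 10 33.3 365.1 | 20 32.3 315.5 | 30 31.6 256.4 | 40 32.9 190.0 | 50 34.6 117.3 | 60 35.4 41.1 | 70 35.2 -36.3 | 80 33.9 -112.6 | 90 31.7 -185.4 | 100 31.1 -253.1 | 110 32.1 -312.3 | 120 32.8 -362.4 | 130 32.6 -401.4 | 140 31.9 -428.3 | 150 31.1 -441.9 | 160 32.5 -442.3 | 170 33.3 -429.4 | 
bin -11 0.636578974524041 0.774845271149349 -0.16320645380804227 -0.013703723890340028 ctr [ 0.6632 -0.219 ]
bin -12.5 0.64044889670458 0.7752258280604217 -0.14334820175313145 0.0037302530144298824 ctr [ 0.6617 -0.2182]
bin -14 0.643879887202454 0.775075083912336 -0.12381326804836362 0.021364368816847664 ctr [ 0.6601 -0.2174]
bin -15.5 0.6465518510298837 0.7773870440186718 -0.10656038598607613 0.0405835005352908 ctr [ 0.6613 -0.2176]
floor ((0.6648871898651123, -0.20999716222286224), (0.1697578877210617, 0.17996008694171906), 0.002095772186294198)
[ 0.6556 -0.2186  0.    ]
scale -19 0.5428784858233903 0.7394819779377299 [-0.3188 -0.1851] ctr [ 0.5368 -0.4513]
gripY -0.26442162456255236 -0.2374110013699446 scoop y from grip -0.2502656359046307 -0.2560395973683383 -0.25724804031075693
top end x 0.5270731974655546 0.5374365976734257 z 0.17037456150955255
scale -20.5 0.5495541510399206 0.7452613224602341 [-0.2998 -0.1698] ctr [ 0.5362 -0.4511]
gripY -0.250214542945609 -0.22297895186637176 scoop y from grip -0.2359267264085132 -0.23876875790870775 -0.2383158517112586
top end x 0.5333360634351078 0.5435795493530019 z 0.17037456150955255
1.9 0.08541303569887715
```

The crop shows the white-grey steel nut at about (228,287), with its flats square to the world y axis. The other three are painted, so this is nut_5, and I'll move to it now.

Call:
jog_arm(
  plan="0 0 0 1.5 -1.1 0 105;0 0 0 3 -2.24 0 105;0 0 0 3.2 -2.4 0 105;0 0 0 3.2 -2.4 0 105;0 0 0 3.2 -2.4 0 105;0 0 0 3.2 -2.4 0 105;0 0 0 3.2 -2.4 0 105;0 0 0 3.2 -2.4 0 105;0 0 0 3.2 -2.4 0 105;0 0 0 3.2 -2.4 0 105",
)

```text
time_s: 2.73
position: [0.4031, -0.1824, 0.2503]
tool_rot: [[0.924, 0.383, 0.001], [0.383, -0.924, -0.0], [0.0, 0.001, -1.0]]
ft_force: [0.7, -0.7, 1.6]
grip_width: 0.0499
gripper_force: 0.0
```

Call:
jog_arm(
  plan="0 0 6 0 0 1 105;0 0 6 0 0 3 105;0 0 6.6 0 0 3.5 105;0 0 0 0 0 3.5 105;0 0 0 0 0 3 105;0 0 0 0 0 1 105;0 0 0 0 0 0 105",
)

```text
time_s: 3.32
position: [0.4016, -0.1835, 0.0979]
tool_rot: [[0.998, 0.069, -0.004], [0.069, -0.998, 0.003], [-0.004, -0.003, -1.0]]
ft_force: [0.1, -0.7, -0.3]
grip_width: 0.0505
gripper_force: 0.0
```

```bash
python3 - <<'E'
from h import *
o=env.observe(); print(o["position"],np.round(o["tool_rot"],3),o["grip_width"],delta([.4035,-.1855,.022]))
E
```

```text
[ 0.40159963 -0.18353688  0.09792761] [[ 0.998  0.069 -0.004]
 [ 0.069 -0.998  0.003]
 [-0.004 -0.003 -1.   ]] 0.05050513610798001 (array([0., 0., 0.]), array([0.2 , 0.24, 7.59]))
```

Call:
jog_arm(
  plan="0 0 0 0.2 0.2 2 105;0 0 0 0 0 2.5 105;0 0 0 0 0 2 105;0 0 0 0 0 1 105;0 0 0 0 0 0 105;0 0 0 0 0 0 220;0 0 0 0 0 0 220;0 0 0 0 0 0 220;0 0 0 0 0 0 220;0 0 0 0 0 0 220",
  grip_force=50,
)

```text
time_s: 4.15
position: [0.4053, -0.1866, 0.0264]
tool_rot: [[0.998, 0.069, 0.002], [0.069, -0.998, -0.002], [0.002, 0.002, -1.0]]
ft_force: [-1.3, -0.9, 8.3]
grip_width: 0.0292
gripper_force: 50.2
```

Call:
jog_arm(
  plan="0 0 0 0 0 0 220;0 0 0 0 0 -1.5 220;0 0 0 0 0 -3 220;0 0 0 0 0 -4 220;0 0 0 0 0 -4 220;0 0 0 0 0 -4 220;0 0 0 0 0 -1.5 220;0 0 0 0 0 0 220",
)

```text
time_s: 4.82
position: [0.4057, -0.1869, 0.2095]
tool_rot: [[0.998, 0.069, 0.007], [0.069, -0.998, -0.006], [0.007, 0.006, -1.0]]
ft_force: [-0.9, -0.2, -0.0]
grip_width: 0.0297
gripper_force: 49.7
```

```bash
python3 - <<'E'
from h import *
print(delta([.657,-.218,.20]), delta([.657,-.218,.09])[1])
E
```

```text
(array([0., 0., 0.]), array([24.85,  4.84,  1.15])) [24.77  4.77 12.14]
```

Call:
jog_arm(
  plan="0 0 0 1.5 0.3 0 220;0 0 0 3 0.6 0 220;0 0 0 3.5 0.7 0 220;0 0 0 3.5 0.7 0 220;0 0 0 3.5 0.7 0 220;0 0 0 3.5 0.7 0 220;0 0 0 3.3 0.6 0 220;0 0 0 2 0.4 1 220;0 0 0 1 0.1 3 220;0 0 0 0 0.1 3 220",
)

```text
time_s: 5.65
position: [0.6571, -0.2176, 0.1331]
tool_rot: [[0.998, 0.07, 0.001], [0.07, -0.998, -0.0], [0.001, 0.001, -1.0]]
ft_force: [-1.1, -0.5, -1.2]
grip_width: 0.0294
gripper_force: 49.7
```

Call:
jog_arm(
  plan="0 0 0 0 0 3.5 220;0 0 0 0 0 2.5 220;0 0 0 0 0 1 220;0 0 0 0 0 0 220;0 0 0 0 0 0 130;0 0 0 0 0 0 130;0 0 0 0 0 0 130;0 0 0 0 0 -2 130;0 0 0 0 0 -4 130;0 0 0 0 0 -4 130",
)

```text
time_s: 6.48
position: [0.655, -0.2177, 0.1667]
tool_rot: [[0.998, 0.069, -0.001], [0.069, -0.998, 0.0], [-0.001, -0.001, -1.0]]
ft_force: [1.3, 0.7, 1.0]
grip_width: 0.042
gripper_force: 0.0
```

```bash
python3 - <<'E'
from h import *
np.set_printoptions(precision=4,suppress=True)
print(env.observe()["position"],env.observe()["q"],env.observe()["grip_width"])
S,T=scoopgrasp(-20); print(T); print(delta([.4376,-.4190,.137],T))
print(delta(np.array([.4376,-.4190,.137])-.08*T[:,2],T))
E
```

```text
[ 0.655  -0.2177  0.1667] [-28.183   39.5657  56.359    0.0009  84.1293  57.8561] 0.04200243007869938
[[ 0.342   0.7698  0.539 ]
 [ 0.9397 -0.2802 -0.1962]
 [-0.      0.5736 -0.8192]]
(array([-31.04,  20.16, -63.88]), array([-23.08,  18.58,   2.98]))
(array([-31.04,  20.16, -63.88]), array([-27.28,  16.72,  -3.57]))
```

Call:
jog_arm(
  plan="0 0 0 0 0 -3 105;0 0 0 -0.8 0.5 -3.5 105;0 0 0 -2.5 1.5 -2 105;0 0 0 -3.3 2 -0.5 105;0 0 0 -3.5 2.1 0 105;0 0 0 -3.5 2.1 0 105;0 0 0 -3.5 2.1 0 105;0 0 0 -3.5 2.1 0 105;0 0 0 -3.5 2.2 0 105;0 0 0 -3.2 2.1 0 105",
)

```text
time_s: 7.32
position: [0.3927, -0.4042, 0.2568]
tool_rot: [[0.998, 0.069, 0.001], [0.069, -0.998, -0.003], [0.001, 0.003, -1.0]]
ft_force: [0.8, -0.2, 0.3]
grip_width: 0.0503
gripper_force: 0.0
```

Call:
jog_arm(
  plan="-2.6 1.7 -5.3 0 0 0 105;-2.6 1.7 -5.3 0 0 0 105;-2.6 1.7 -5.3 0 0 0 105;-2.6 1.7 -5.3 0 0 0 105;-2.6 1.7 -5.3 0 0 0 105;-2.6 1.7 -5.3 0 0 0 105;-2.6 1.7 -5.3 0 0 0 105;-2.6 1.7 -5.3 0 0 0 105;-2.6 1.7 -5.3 0 0 0 105;-2.6 1.7 -5.3 0 0 0 105",
)

```text
time_s: 8.15
position: [0.3947, -0.4032, 0.2568]
tool_rot: [[0.51, 0.731, 0.453], [0.859, -0.463, -0.219], [0.049, 0.501, -0.864]]
ft_force: [0.4, 0.2, 0.2]
grip_width: 0.0503
gripper_force: 0.0
```

```bash
python3 - <<'E'
from h import *
np.set_printoptions(precision=4,suppress=True)
o=env.observe();print(o["position"],o["q"],o["grip_width"])
S,T=scoopgrasp(-20)
print(delta(np.array([.4376,-.4190,.137])-.05*T[:,2],T))
d=cam("top"); save(d,"pics/t2.png",(290,120,450,290),4)
for q in("bin","nut_5","scoop_grip","scoop","scoop_lip"):
  for o in models.tip_of("top",q)[:6]: print(q,round(o["confidence"],2),onz(d,o["at"],{"bin":0,"nut_5":.006,"scoop_grip":.137,"scoop_lip":.061,"scoop":.058}[q]))
E
```

```text
[ 0.3947 -0.4032  0.2568] [-65.7942  13.4182  91.4107  23.6883  53.5443 -44.9114] 0.05028423946947956
(array([ -4.62,   3.39, -10.51]), array([-0.09, -2.5 ,  7.67]))
bin 0.95 [ 0.6561 -0.2166  0.    ]
nut_5 0.78 [ 0.5223 -0.4239  0.006 ]
nut_5 0.74 [ 0.4521 -0.2462  0.006 ]
nut_5 0.72 [ 0.6512 -0.2203  0.006 ]
nut_5 0.66 [ 0.5387 -0.4824  0.006 ]
nut_5 0.63 [ 0.4909 -0.4667  0.006 ]
nut_5 0.63 [ 0.5539 -0.4406  0.006 ]
scoop_grip 0.87 [ 0.4345 -0.4206  0.137 ]
scoop 0.83 [ 0.5346 -0.4553  0.058 ]
scoop_lip 0.56 [ 0.5961 -0.4794  0.061 ]
```

Call:
jog_arm(
  plan="-2.3 1.7 -5.3 0 0 0 105;-2.3 1.7 -5.2 0 0 0 105;0 0 0 0 -1.2 2 105;0 0 0 0 -1 2 105;0 0 0 0 -1 2 105;0 0 0 0 0 1.4 105;0 0 0 0 0 0 105",
)

```text
time_s: 9.03
position: [0.4103, -0.4079, 0.1738]
tool_rot: [[0.347, 0.771, 0.534], [0.938, -0.29, -0.19], [0.008, 0.567, -0.824]]
ft_force: [0.1, 1.3, -0.1]
grip_width: 0.0502
gripper_force: 0.0
```

```bash
python3 - <<'E'
from h import *
np.set_printoptions(precision=4,suppress=True)
o=env.observe();print(o["position"],o["q"],o["ft_force"])
S,T=scoopgrasp(-20)
print(delta(np.array([.4365,-.4195,.137]),T))
d=cam("top"); save(d,"pics/t3.png",(290,120,450,290),4)
E
```

```text
[ 0.4103 -0.4079  0.1738] [-66.8624  20.6773  98.7689  38.2671  42.2779 -71.1559] [ 0.0684  1.318  -0.0622]
(array([-0.46, -0.24, -0.5 ]), array([-0.21,  0.27,  4.65]))
```

View pics/t3.png

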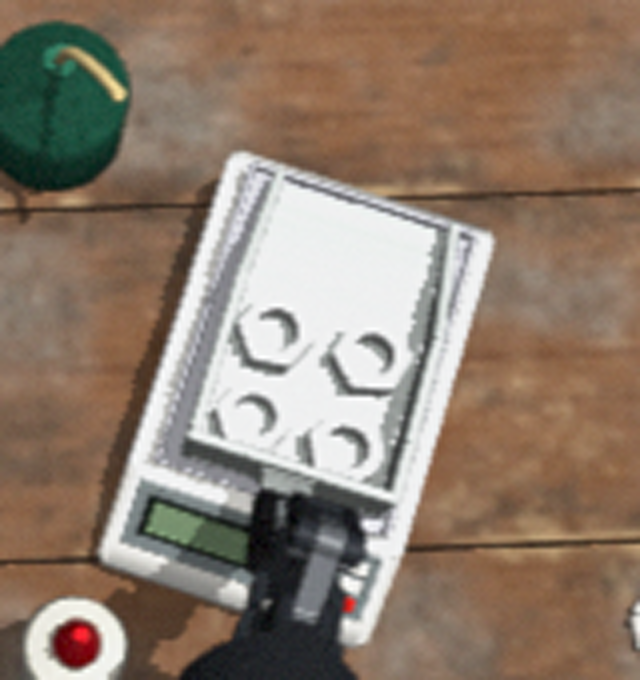

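The crop shows the gripper in line above the handle at crop (310,540), with the four nuts in the scoop around (300,390). Next is the final approach and the grasp.

Call:
jog_arm(
  plan="-0.2 -0.1 -0.2 -0.1 0.1 1 105;-0.2 -0.1 -0.2 -0.1 0.1 1.2 105;0 0 0 0 0.1 1.2 105;0 0 0 0 0 0.8 105;0 0 0 0 0 0.4 105;0 0 0 0 0 0 105",
)

```text
time_s: 9.58
position: [0.4364, -0.42, 0.139]
tool_rot: [[0.342, 0.769, 0.539], [0.94, -0.28, -0.197], [-0.001, 0.574, -0.819]]
ft_force: [-1.2, -1.0, 0.1]
grip_width: 0.0501
gripper_force: 0.0
```

Call:
jog_arm(
  plan="0 0 0 0 0 0 160;0 0 0 0 0 0 180;0 0 0 0 0 0 200;0 0 0 0 0 0 215;0 0 0 0 0 0 230;0 0 0 0 0 0 245;0 0 0 0 0 0 245;0 0 0 0 0 0 245",
  grip_force=90,
)

```text
time_s: 10.25
position: [0.4357, -0.4201, 0.1401]
tool_rot: [[0.343, 0.769, 0.54], [0.939, -0.279, -0.199], [-0.002, 0.575, -0.818]]
ft_force: [-5.1, 2.1, 2.8]
grip_width: 0.012
gripper_force: 87.8
```

```bash
python3 - <<'E'
from h import *
np.set_printoptions(precision=4,suppress=True)
o=env.observe();print(o["position"],np.array(o["tool_rot"]),o["q"],o["ft_force"],o["wrist_torque"],o["grip_width"],o["gripper_force"])
S,T=scoopgrasp(-20)
print(delta(np.array([.4365,-.4195,.137]),T))
E
```

```text
[ 0.4357 -0.4201  0.1401] [[ 0.3429  0.7689  0.5396]
 [ 0.9394 -0.2795 -0.1987]
 [-0.002   0.575  -0.8181]] [-64.622   25.5839  97.8064  41.3627  37.5113 -73.837 ] [-5.1447  2.1081  2.8392] [ 0.3616  0.7362 -0.0716] 0.011970856738071375 87.75797009468079
(array([0.1 , 0.12, 0.02]), array([ 0.08, -0.13,  0.29]))
```

Call:
jog_arm(
  plan="0 0 0 0 0 0 255;0 0 0 0 0 0 255;0 0 0 0 0.29 -0.41 255;0 0 0 0 0.58 -0.82 255;0 0 0 0 0.86 -1.23 255;0 0 0 0 1.15 -1.64 255;0 0 0 0 1.44 -2.05 255;0 0 0 0 1.44 -2.05 255;0 0 0 0 1.44 -2.05 255;0 0 0 0 0.86 -1.23 255",
  grip_force=120,
)

```text
time_s: 11.08
position: [0.4358, -0.4197, 0.2824]
tool_rot: [[0.343, 0.769, 0.539], [0.939, -0.279, -0.2], [-0.003, 0.575, -0.818]]
ft_force: [1.0, 0.2, -5.8]
grip_width: 0.0115
gripper_force: 117.4
```

Call:
jog_arm(
  plan="0 0 0 0 0.4 -0.6 255;0 0 0 0 0 0 255;0 0 0 0 0 0 255",
)

```text
time_s: 11.33
position: [0.4355, -0.4193, 0.286]
tool_rot: [[0.342, 0.77, 0.538], [0.94, -0.28, -0.197], [-0.001, 0.573, -0.819]]
ft_force: [-0.4, 1.1, -6.4]
grip_width: 0.0116
gripper_force: 117.3
```

```bash
python3 - <<'E'
from h import *
np.set_printoptions(precision=4,suppress=True)
o=env.observe();print(o["position"],np.array(o["tool_rot"]),o["q"],o["ft_force"],o["grip_width"])
d=cam("top"); save(d,"pics/t4.png",(270,90,450,290),3)
P=pts(d); yaw=np.radians(-20); g=np.array([.4357,-.4201]); u=np.array([np.cos(yaw),np.sin(yaw)]); v=np.array([-u[1],u[0]])
x=(P[:,:2]-g)@u; y=(P[:,:2]-g)@v
m=(x>.115)&(x<.168)&(abs(y)<.032)&(P[:,2]>.12)  # bare floor in front of nuts
Q=np.c_[x[m],y[m],P[m,2]]; A=np.c_[Q[:,:2],np.ones(len(Q))]
c=np.linalg.lstsq(A,Q[:,2],rcond=None)[0]; r=Q[:,2]-A@c; k=abs(r)<.003; c=np.linalg.lstsq(A[k],Q[k,2],rcond=None)[0]
print(len(Q),k.sum(),np.degrees(np.arctan(c[:2])),"z floor at origin",A.shape and c@[.105,0,1])
E
```

```text
[ 0.4355 -0.4193  0.286 ] [[ 0.3425  0.7699  0.5385]
 [ 0.9395 -0.2803 -0.1967]
 [-0.0005  0.5733 -0.8194]] [-64.5963  15.3713  85.3257  28.8646  56.3801 -55.8916] [-0.3956  1.1078 -6.3775] 0.011562479987991633
1176 850 [-2.7784 -0.5373] z floor at origin 0.20738149827966096
```

View pics/t4.png

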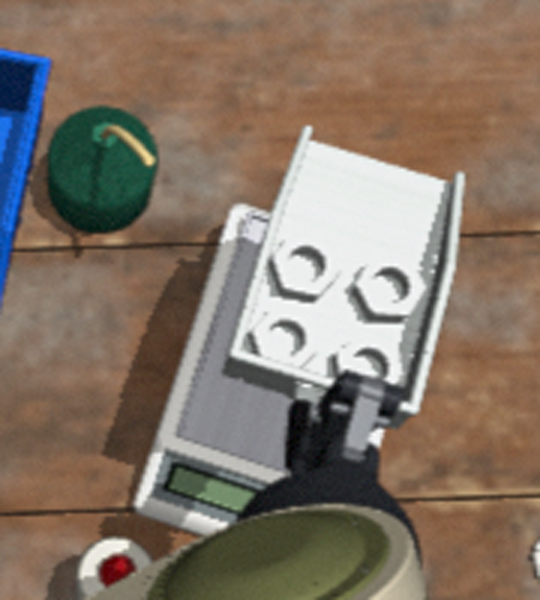

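Call:
jog_arm(
  plan="0 0 0 0.8 -0.19 -0.13 255;0 0 0 1.8 -0.42 -0.3 255;0 0 0 2.8 -0.66 -0.46 255;0 0 0 3.2 -0.76 -0.53 255;0 0 0 3.2 -0.76 -0.53 255;0 0 0 3.2 -0.76 -0.53 255;0 0 0 3.2 -0.76 -0.53 255;0 0 0 2.8 -0.66 -0.46 255;0 0 0 2.0 -0.47 -0.33 255;0 0 0 1.3 -0.3 -0.22 255",
)

```text
time_s: 12.22
position: [0.4524, -0.1642, 0.2856]
tool_rot: [[0.341, 0.77, 0.539], [0.94, -0.279, -0.195], [0.0, 0.573, -0.82]]
ft_force: [-0.5, 0.5, -5.9]
grip_width: 0.0114
gripper_force: 117.5
```

Call:
jog_arm(
  plan="0 0.8 -1.2 0 0 0 255;0 0.9 -1.3 0 0 0 255;0 0.9 -1.3 0 0 0 255;0 0.8 -1.1 0 0 0 255;0 0 0 0 0 0 255",
)

```text
time_s: 12.63
position: [0.4528, -0.1668, 0.2857]
tool_rot: [[0.242, 0.795, 0.556], [0.97, -0.198, -0.14], [-0.001, 0.573, -0.819]]
ft_force: [1.0, -0.3, -6.5]
grip_width: 0.0114
gripper_force: 117.5
```

```bash
python3 - <<'E'
from h import *
np.set_printoptions(precision=4,suppress=True)
o=env.observe();print(o["position"],np.array(o["tool_rot"]),o["q"],o["ft_force"],o["grip_width"])
d=cam("top"); save(d,"pics/t5.png",(170,80,370,280),3)
for q in("bin","scoop_lip","scoop"):
  for p in models.tip_of("top",q)[:2]: print(q,round(p["confidence"],2),onz(d,p["at"],{"bin":0,"scoop_lip":.207,"scoop":.204}[q]))
E
```

```text
[ 0.4528 -0.1668  0.2857] [[ 0.2424  0.7951  0.556 ]
 [ 0.9702 -0.198  -0.1398]
 [-0.0011  0.5733 -0.8194]] [-42.4461   1.2006 102.9636  22.0699  46.3873 -39.5626] [ 1.0146 -0.2552 -6.5402] 0.011424875949106197
bin 0.81 [ 0.6514 -0.2179  0.    ]
bin 0.73 [ 0.4023 -0.3299  0.    ]
scoop_lip 0.88 [ 0.6243 -0.2049  0.207 ]
scoop 0.76 [ 0.5582 -0.1849  0.204 ]
scoop 0.65 [ 0.5528 -0.207   0.204 ]
```

View pics/t5.png

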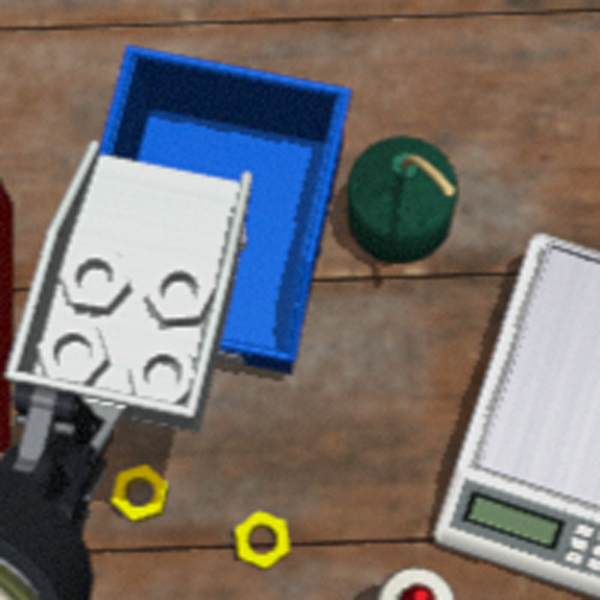

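The scoop is level with four nuts aboard, its lip over the front half of the bin at about crop (170,170). Next I lower it, then tip it about the lip.

Call:
jog_arm(
  plan="0 0 0 0 -0.4 0.57 255;0 0 0 0 -0.8 1.15 255;0 0 0 0 -1 1.43 255;0 0 0 0 -1 1.43 255;0 0 0 0 -0.8 1.15 255;0 0 0 0 -0.6 0.86 255;0 0 0 0 -0.3 0.42 255;0 0 0 0 0 0 255;2 0 0 0 0.59 -0.34 255;3 0 0 0 0.88 -0.5 255",
)

```text
time_s: 13.67
position: [0.4598, -0.1693, 0.216]
tool_rot: [[0.245, 0.841, 0.483], [0.97, -0.211, -0.124], [-0.002, 0.498, -0.867]]
ft_force: [0.4, 0.1, -6.6]
grip_width: 0.0116
gripper_force: 117.6
```

```bash
cat >> h.py <<'E'
def lip():
    o=env.observe(); T=np.array(o["tool_rot"]); p=np.array(o["position"])
    return p+T@[0,.0996,.1655], o["q"], o["ft_force"]
E
python3 -c "
from h import *
print(lip(),env.observe()['tool_rot'])"
```

```text
(array([ 0.62342893, -0.21081281,  0.1221357 ]), array([-40.49500427,   8.12144359, 106.27901461,  19.92483689,
        40.04550912, -38.77259994]), array([ 0.41272092,  0.12985393, -6.59991391])) [[ 0.24491153  0.84094868  0.48251804]
 [ 0.96954329 -0.21137992 -0.12371073]
 [-0.00203975  0.49812031 -0.86710553]]
```

Call:
jog_arm(
  plan="4 0 0 0 1.18 -0.65 255;5 0 0 0 1.48 -0.81 255;5 0 0 0 1.48 -0.81 255;5 0 0 0 1.48 -0.81 255;5 0 0 0 1.48 -0.81 255;5 0 0 0 1.48 -0.81 255;5 0 0 0 1.48 -0.81 255;5 0 0 0 1.48 -0.81 255;5 0 0 0 1.48 -0.81 255;5 0 0 0 1.48 -0.81 255",
)

```text
time_s: 14.5
position: [0.5868, -0.2007, 0.3145]
tool_rot: [[0.244, 0.918, -0.313], [0.97, -0.232, 0.075], [-0.004, -0.322, -0.947]]
ft_force: [0.5, -1.1, -3.4]
grip_width: 0.0115
gripper_force: 118.2
```

Call:
jog_arm(
  plan="4 0 0 0 1.18 -0.65 255;2 0 0 0 0.59 -0.33 255;0 0 0 0 0 0 255;0 0 0 0 0 0 255;0 0 0 0 0 0 255;0 0 0 0 0 0 255;0 0 0 0 0 0 255;0 0 0 0 0 0 255;0 0 0 0 0 0 255;0 0 0 0 0 0 255",
)

```text
time_s: 15.33
position: [0.6047, -0.2055, 0.3159]
tool_rot: [[0.243, 0.88, -0.408], [0.97, -0.222, 0.1], [-0.003, -0.42, -0.907]]
ft_force: [0.0, -0.5, -3.8]
grip_width: 0.0115
gripper_force: 118.1
```

```bash
python3 - <<'E'
from h import *
np.set_printoptions(precision=4,suppress=True)
print(*lip()); o=env.observe(); T=np.array(o["tool_rot"]); print(T,o["grip_width"])
print("tilt",35+np.degrees(np.arctan2(-(T[:,2]@[.97,-.242,0]),-T[2,2])))
d=cam("top"); save(d,"pics/t6.png",(170,80,370,280),3)
for q in ("bin","nut_1"):
  for p in models.tip_of("top",q)[:9]: print(q,round(p["confidence"],2),onz(d,p["at"],0))
E
```

```text
[ 0.6247 -0.2111  0.1238] [-27.237   42.6336  29.8632  -7.5299 131.5135 -16.9071] [ 0.0066 -0.4975 -3.7668]
[[ 0.2434  0.8797 -0.4084]
 [ 0.9699 -0.222   0.0999]
 [-0.0028 -0.4204 -0.9073]] 0.011472262079410985
tilt 59.85715567967705
nut_1 0.72 [ 0.678  -0.2414  0.    ]
nut_1 0.7 [ 0.409  -0.1068  0.    ]
nut_1 0.57 [ 0.4822 -0.1649  0.    ]
nut_1 0.56 [ 0.6865 -0.1921  0.    ]
nut_1 0.56 [ 0.7287 -0.2029  0.    ]
nut_1 0.54 [ 0.7124 -0.2533  0.    ]
```

View pics/t6.png

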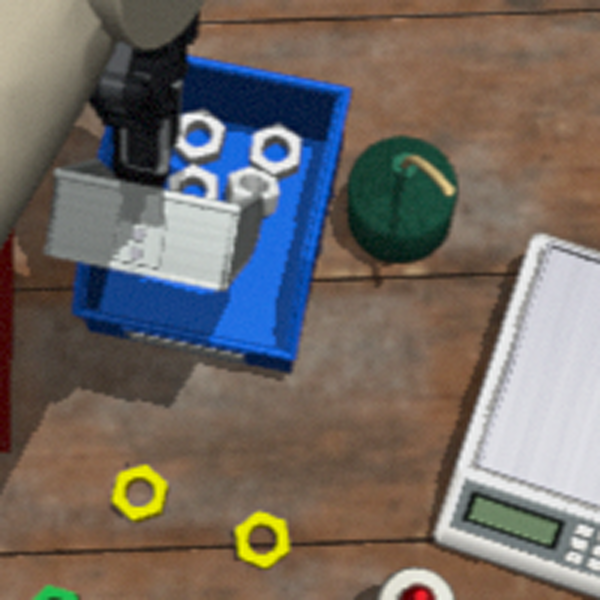

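Four nuts are visible at the back of the bin, around crop (200-275,135-190). nut_5 is hidden under the scoop, and the wrist force fell by about 2.7 N, which fits four nuts gone. I'll level the scoop about its lip.

Call:
jog_arm(
  plan="-3 0 0 0 -0.85 0.54 255;-6 0 0 0 -1.67 1.13 255;-6 0 0 0 -1.67 1.13 255;-6 0 0 0 -1.67 1.13 255;-6 0 0 0 -1.67 1.13 255;-6 0 0 0 -1.67 1.13 255;-6 0 0 0 -1.67 1.13 255;-6 0 0 0 -1.67 1.13 255;-6 0 0 0 -1.67 1.13 255;-6 0 0 0 -1.67 1.13 255",
)

```text
time_s: 16.32
position: [0.4566, -0.1684, 0.2112]
tool_rot: [[0.245, 0.82, 0.518], [0.97, -0.204, -0.135], [-0.005, 0.535, -0.845]]
ft_force: [3.1, 1.1, -3.3]
grip_width: 0.0115
gripper_force: 118.2
```

Call:
jog_arm(
  plan="-3 0 0 0 -0.85 0.54 255;0 0 0 0 0.8 -1.15 255;0 0 0 0 1.4 -2 255;0 0 0 0 1.4 -2 255;0 0 0 0 1 -1.43 255;0 0 0 0 0.4 -0.57 255;0 0 0 0 0 0 255;0 0 0 0 0 0 255",
)

```text
time_s: 16.98
position: [0.4533, -0.1672, 0.2881]
tool_rot: [[0.243, 0.795, 0.556], [0.97, -0.198, -0.141], [-0.002, 0.574, -0.819]]
ft_force: [1.0, 0.3, -4.3]
grip_width: 0.0115
gripper_force: 118.7
```

```bash
python3 - <<'E'
from h import *
np.set_printoptions(precision=4,suppress=True)
L=lip()[0]; print(L); o=env.observe(); print(o["position"],np.array(o["tool_rot"]))
d=cam("top"); P=pts(d); yaw=np.radians(-14); g=np.array(o["position"][:2]); u=np.array([np.cos(yaw),np.sin(yaw)]); v=np.array([-u[1],u[0]])
x=(P[:,:2]-g)@u; y=(P[:,:2]-g)@v
m=(x>.05)&(x<.165)&(abs(y)<.032)&(abs(P[:,2]-L[2])<.02)
Q=np.c_[x[m],y[m],P[m,2]]; A=np.c_[Q[:,:2],np.ones(len(Q))]; k=np.ones(len(Q),bool)
for _ in range(4): c=np.linalg.lstsq(A[k],Q[k,2],rcond=None)[0]; k=abs(Q[:,2]-A@c)<.003
print(len(Q),k.sum(),np.degrees(np.arctan(c[:2])),"z floor at origin",c@[.106,0,1])
for q in ("nut_1","scoop_lip"):
  for p in models.tip_of("top",q)[:9]: print(q,round(p["confidence"],2),onz(d,p["at"],0.01 if q[0]=="n" else L[2]))
S,T=scoopgrasp(-20); T0=cols([.3429,.9394,-.002],[.7689,-.2795,.575],[.5396,-.1987,-.8181])
print(delta([.4357,-.4201,.286],T0))
E
```

```text
[ 0.6245 -0.2103  0.2097]
[ 0.4533 -0.1672  0.2881] [[ 0.2428  0.7949  0.556 ]
 [ 0.9701 -0.1977 -0.141 ]
 [-0.0021  0.5736 -0.8191]]
2799 2705 [-0.2087 -0.0483] z floor at origin 0.20736625147375315
nut_1 0.76 [ 0.7131 -0.2549  0.01  ]
nut_1 0.63 [ 0.7285 -0.2065  0.01  ]
nut_1 0.6 [ 0.4852 -0.1629  0.01  ]
nut_1 0.54 [ 0.4506 -0.2459  0.01  ]
nut_1 0.48 [ 0.6784 -0.2393  0.01  ]
scoop_lip 0.63 [ 0.6221 -0.2043  0.2097]
(array([-0.15, -3.46,  4.88]), array([-24.95,   3.52,   2.69]))
```

Call:
jog_arm(
  plan="0 -1.7 2.4 0 0 0 255;0 -1.7 2.4 0 0 0 255;0 0 0 -1.5 0.34 0.26 255;0 0 0 -3.2 0.72 0.55 255;0 0 0 -3.8 0.86 0.65 255;0 0 0 -3.8 0.86 0.65 255;0 0 0 -3.8 0.86 0.65 255;0 0 0 -3.8 0.86 0.65 255;0 0 0 -2.7 0.6 0.46 255;0 0 0 -1.5 0.34 0.26 255",
)

```text
time_s: 17.97
position: [0.4347, -0.4211, 0.2856]
tool_rot: [[0.344, 0.769, 0.538], [0.939, -0.28, -0.199], [-0.002, 0.574, -0.819]]
ft_force: [-1.1, -0.1, -3.6]
grip_width: 0.0119
gripper_force: 118.7
```

Call:
jog_arm(
  plan="0 0 0 0 0 0 255;0 0 0 0 0 0 255",
)

```text
time_s: 18.13
position: [0.4353, -0.4179, 0.2858]
tool_rot: [[0.342, 0.77, 0.539], [0.94, -0.28, -0.197], [-0.001, 0.574, -0.819]]
ft_force: [-0.1, 1.2, -4.3]
grip_width: 0.0116
gripper_force: 118.7
```

```bash
python3 - <<'E'
from h import *
np.set_printoptions(precision=4,suppress=True)
o=env.observe(); print(o["position"])
T0=cols([.3429,.9394,-.002],[.7689,-.2795,.575],[.5396,-.1987,-.8181])
print(delta([.4345,-.4175,.16],T0)); print(o["ft_force"])
E
```

```text
[ 0.4353 -0.4179  0.2858]
(array([-0.1 , -0.05,  0.  ]), array([ 0.03, -7.28, 10.25]))
[-0.108   1.2025 -4.3243]
```

Call:
jog_arm(
  plan="0 0 0 0 -0.8 1.1 255;0 0 0 0 -1.5 2.15 255;0 0 0 0 -1.7 2.4 255;0 0 0 0 -1.5 2.1 255;0 0 0 0 -1 1.4 255;0 0 0 0 -0.5 0.7 255;0 0 0 0 -0.28 0.4 255;0 0 0 0 0 0 255;0 0 0 0 0 0 255",
)

```text
time_s: 18.88
position: [0.4354, -0.4177, 0.1626]
tool_rot: [[0.341, 0.769, 0.541], [0.94, -0.277, -0.2], [-0.004, 0.576, -0.817]]
ft_force: [-0.6, -0.8, -3.1]
grip_width: 0.0114
gripper_force: 118.9
```

Call:
jog_arm(
  plan="0 0 0 0 -0.29 0.41 255;0 0 0 0 -0.23 0.33 255;0 0 0 0 -0.17 0.25 255;0 0 0 0 -0.11 0.16 255;0 0 0 0 -0.11 0.16 255;0 0 0 0 0 0 255;0 0 0 0 0 0 255",
)

```text
time_s: 19.47
position: [0.4351, -0.4178, 0.1457]
tool_rot: [[0.342, 0.769, 0.54], [0.94, -0.278, -0.199], [-0.003, 0.575, -0.818]]
ft_force: [0.1, -0.1, -3.5]
grip_width: 0.0114
gripper_force: 118.7
```

```bash
python3 - <<'E'
from h import *
np.set_printoptions(precision=4,suppress=True)
o=env.observe(); print(o["position"],o["ft_force"],o["wrist_torque"])
d=cam("top"); save(d,"pics/t7.png",(290,120,450,290),4)
P=pts(d); yaw=np.radians(-20); g=np.array([.5365,-.4512]); u=np.array([np.cos(yaw),np.sin(yaw)]); v=np.array([-u[1],u[0]])
x=(P[:,:2]-g)@u; y=(P[:,:2]-g)@v
m=(x>-.05)&(x<.06)&(abs(y)<.032)&(abs(P[:,2]-.061)<.02)
A=np.c_[x[m],y[m],np.ones(m.sum())]; z=P[m,2]; k=np.ones(len(z),bool)
for _ in range(4): c=np.linalg.lstsq(A[k],z[k],rcond=None)[0]; k=abs(z-A@c)<.003
print(len(z),k.sum(),np.degrees(np.arctan(c[:2])),c[2])
E
```

```text
[ 0.4351 -0.4178  0.1457] [ 0.1318 -0.1437 -3.5263] [0.2791 0.8178 0.0261]
2037 1883 [-0.1105 -0.2907] 0.0653691759504417
```

View pics/t7.png

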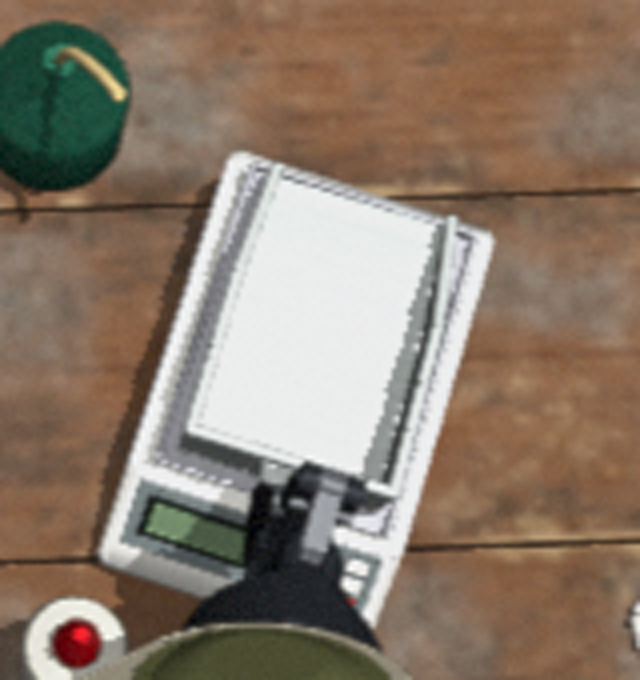

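The scoop sits about 4 mm above the pan and 3–4 mm further forward than at the start, with its lip at about crop (283-450,170-220). I'll back it off, then lower the last bit.

Call:
jog_arm(
  plan="0 0 0 0 -0.15 -0.1 255;0 0 0 0 -0.14 -0.1 255;0 0 0 0 0 0 255;0 0 0 0 -0.08 0.12 255;0 0 0 0 -0.08 0.12 255;0 0 0 0 -0.08 0.12 255;0 0 0 0 0 0 255;0 0 0 0 0 0 255",
)

```text
time_s: 20.18
position: [0.4319, -0.4165, 0.1412]
tool_rot: [[0.341, 0.769, 0.54], [0.94, -0.278, -0.199], [-0.003, 0.575, -0.818]]
ft_force: [0.2, -0.1, -3.5]
grip_width: 0.0117
gripper_force: 118.7
```

```bash
cat > fl.py <<'E'
from h import *
np.set_printoptions(precision=4,suppress=True)
o=env.observe(); print(o["position"],o["ft_force"],o["wrist_torque"])
d=cam("top")
P=pts(d); yaw=np.radians(-20); g=np.array([.5365,-.4512]); u=np.array([np.cos(yaw),np.sin(yaw)]); v=np.array([-u[1],u[0]])
x=(P[:,:2]-g)@u; y=(P[:,:2]-g)@v
m=(x>-.05)&(x<.06)&(abs(y)<.032)&(abs(P[:,2]-.061)<.02)
A=np.c_[x[m],y[m],np.ones(m.sum())]; z=P[m,2]; k=np.ones(len(z),bool)
for _ in range(4): c=np.linalg.lstsq(A[k],z[k],rcond=None)[0]; k=abs(z-A@c)<.003
print(len(z),k.sum(),np.degrees(np.arctan(c[:2])),c[2])
# scoop walls: rear wall top & sides, pan centre frame
r=(P[:,2]>.09)&(P[:,2]<.104)&(x>-.085)&(x<0)&(abs(y)<.06); print("walls x",np.percentile(x[r],[1,99]),"y",np.percentile(y[r],[1,99]))
for q in("scoop","scoop_lip"):
  for p in models.tip_of("top",q)[:1]: w=onz(d,p["at"],.058)[:2]-g; print(q,w@u,w@v)
E
python3 fl.py
```

```text
[ 0.4319 -0.4165  0.1412] [ 0.2202 -0.0937 -3.5055] [ 0.2418  0.8395 -0.0147]
2017 1855 [-0.1117 -0.1917] 0.06098749577195296
walls x [-0.0798 -0.0019] y [-0.0471  0.0487]
scoop 0.0023228705508802423 -0.0004583834354882244
scoop_lip 0.06634926080213435 -0.0033611256633754097
```

Call:
jog_arm(
  plan="0 0 0 0 -0.06 0.08 255;0 0 0 0 0 0 255;0 0 0 0 0 0 255",
)

```text
time_s: 20.58
position: [0.4319, -0.4166, 0.1404]
tool_rot: [[0.342, 0.769, 0.54], [0.94, -0.278, -0.199], [-0.003, 0.575, -0.818]]
ft_force: [0.8, -0.4, -3.2]
grip_width: 0.0118
gripper_force: 119.0
```

Call:
jog_arm(
  plan="0 0 0 0 -0.03 0.04 255;0 0 0 0 0 0 255;0 0 0 0 0 0 255",
)

```text
time_s: 20.83
position: [0.4319, -0.4167, 0.1402]
tool_rot: [[0.342, 0.769, 0.54], [0.94, -0.277, -0.199], [-0.003, 0.576, -0.818]]
ft_force: [-1.1, 0.0, 0.2]
grip_width: 0.0117
gripper_force: 119.5
```

Call:
jog_arm(
  plan="0 0 0 0 0 0 200;0 0 0 0 0 0 170;0 0 0 0 0 0 140;0 0 0 0 0 0 105;0 0 0 0 0 0 105;0 0 0 0 0 0 105;0 0 0 0 0 0 105",
)

```text
time_s: 21.42
position: [0.4318, -0.4166, 0.1399]
tool_rot: [[0.342, 0.769, 0.54], [0.94, -0.278, -0.199], [-0.003, 0.575, -0.818]]
ft_force: [-0.3, 0.5, 0.2]
grip_width: 0.0505
gripper_force: 0.0
```

Call:
jog_arm(
  plan="0 0 0 0 0 -1 105;0 0 0 0 0 -2 105;0 0 0 0 0 -2.5 105;0 0 0 0 0 -3 105;0 0 0 0 0 -3 105;0 0 0 0 0 -3 105;0 0 0 0 0 -2 105;0 0 0 0 0 0 105",
)

```text
time_s: 22.08
position: [0.3415, -0.384, 0.2787]
tool_rot: [[0.343, 0.768, 0.541], [0.939, -0.275, -0.205], [-0.009, 0.578, -0.816]]
ft_force: [0.4, -0.4, 0.2]
grip_width: 0.0502
gripper_force: 0.0
```

```bash
python3 fl.py; python3 - <<'E'
from h import *
d=cam("top"); save(d,"pics/t8.png",(170,60,450,340),2)
for q in("bin","oil_can","thread_lock","tape_measure"):
  for p in models.tip_of("top",q)[:1]: print(q,onz(d,p["at"],0))
for p in models.tip_of("top","nut_1"): print(p["confidence"],onz(d,p["at"],.005))
E
```

```text
[ 0.3415 -0.384   0.2787] [ 0.3825 -0.438   0.1825] [ 0.0448  0.2795 -0.0191]
2019 1855 [ 0.0696 -0.0008] 0.060022028447812674
walls x [-0.0811 -0.0015] y [-0.0473  0.0484]
scoop 0.0013272993059650982 -0.004744252623008545
scoop_lip 0.06978313270336638 -0.003187094760601816
bin [ 0.65808806 -0.21864052  0.        ]
oil_can [ 0.65758357 -0.33657708  0.        ]
thread_lock [ 0.40197066 -0.33326215  0.        ]
tape_measure [ 0.3123232  -0.37514984  0.        ]
0.77 [ 0.67528049 -0.24280239  0.005     ]
0.77 [ 0.72813198 -0.20248781  0.005     ]
0.71 [ 0.71580965 -0.25964169  0.005     ]
0.62 [ 0.68552558 -0.19729837  0.005     ]
0.59 [ 0.41103527 -0.10539035  0.005     ]
0.5 [ 0.48375757 -0.16743363  0.005     ]
0.46 [ 0.45109333 -0.2423127   0.005     ]
0.45 [ 0.65154876 -0.22500105  0.005     ]
```

View pics/t8.png

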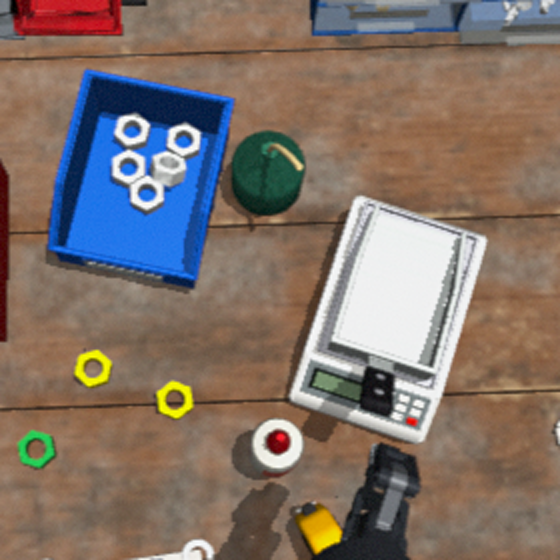

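The picture shows all five nuts in the bin, around (110-200,115-210). The scoop is empty and flat on the pan at (400,290), the gripper is clear, and the bystanders are undisturbed. Handing in.

```bash
python3 -c "
from rig import job; print(job.close_job())"
```

```text
the job is handed in; nothing more can be done
None
```

The job is handed in, with no verdict returned: in the last picture all five nuts were in the blue bin, the empty scoop stood flat on the scale's pan, and the bin, oil can, bottle and tape measure were where they started.

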